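# Shut the ring-handled stopcock under the sliding cover

### The job

Push the grey cover of the stopcock box straight back, away from you, to the far end of its rails, so that the three valves underneath lie open. Then push the handle that ends in a ring a quarter turn clockwise (seen from above), from pointing towards you to pointing left, until it is fully shut. Only push with the fingers: do not lift the cover off its rails, leave the two plain straight handles as they are, and do not disturb the things round the box.

Things in the scene. Friction and masses are not known exactly. Their poses are not given: they have to be found in the camera images.
- stopcock_box: White open-topped box fixed to the bench, 110 (x) x 328 (y) mm. Origin: bench level under its centre; x away from robot (yaw to 0.25 rad), y left. Inside: x -50..50, y -150..150 mm; front and rear walls 56 mm high. Three brass valves inside at x = 12, y = -85, 0, 85 mm, in varying order, bodies up to 37 mm high. Hose barbs stick out in front to x = -79 mm.
- rail_end (a point): Midway between the two end stops that limit the cover's travel, at box x = 161 mm, 58 mm above the bench. The cover rests on side ledges 58 mm high, which run on behind the box as two rails as far as these stops (11 mm thick, 73 mm high); guides beside the ledges are 66 mm high.
- cover: Loose grey cover, 110 x 316 x 6 mm, 0.4-0.65 kg, hiding the valves; origin: centre of its underside, axes as the box's. Slides along box x from 0..8 mm to the stops at 106 mm; pushing takes 1 to 8 N. Steel push bar standing on it: 110 mm along y, 8 mm thick, front face at x = -36 mm, top 27 mm above the underside.
- ring_handle (a joint): Angle of the ring handle about its vertical pivot: 0 = open, pointing along the box's -x (to the robot); grows clockwise seen from above; 1.571 = shut, pointing along the box's +y, at a hard stop. Starts at 0 to 0.4. Stays where it is left; turning takes about 0.08 N m (2 to 3 N at the ring).
- ring_pivot (a point): Point on the vertical pivot axis of the ring-handled valve, at mid height of its handle (43 mm above the bench).
- ring_tip (a point): Centre of the ring at the end of the ring handle, 37 mm from the pivot, 43 mm above the bench. The ring is steel, 29 mm across outside, of 9 mm round bar with an 11 mm hole, too small for a finger (38.5 to 47.5 mm above the bench); the shank is 9 mm wide.
- plain_a_tip (a point): End of one plain handle: a straight steel bar 9 x 9 mm, 51 mm long from its pivot, same height as the ring handle, pointing to the robot or up to 0.25 rad left of that. To be left alone; it turns as easily.
- plain_b_tip (a point): End of the other plain handle, made the same. To be left alone.
- bench_timer: White bench timer, 62 x 66 x 18 mm, loose, right of the box; origin under its centre. Bystander, to be left alone.
- culture_dish: Flat clear petri dish with pale filling, 62 mm across, 15 mm high, loose, right of the box; origin under its centre. Bystander, to be left alone.
- small_bottle: Small white bottle with orange cap, 46 mm across, 92 mm high, loose, left of the box; origin under its centre. Bystander, to be left alone.
- tweezers: Thin steel forceps, 16 x 122 x 9 mm, lying loose in front of the box; origin under its centre. Bystander, to be left alone.

How it is judged:
By the outcome, as a careful person would: the job done as asked, in the order asked, and still so for the second after the job is handed in, with the robot touching nothing.
It also fails if it takes over 45 s, if anything falls off the work surface, if the arm or the gripper's body presses on something with over 40 N, if the wrist force passes 120 N, or if a joint passes its speed limit or range.

### The arm

A 6-joint arm with a two-finger parallel gripper is mounted at the origin on a cart in front of the work surface, level with it; the furniture and walls round the work are solid. World frame = base frame: x ahead of the robot, y to its left, z up, the work surface at z = 0. Lengths are in m, angles in rad, forces in N, time in s.
With the tool pointing down it reaches from about 0.4 to 0.825 m from the base axis. Payload 7 kg.
Tool frame: the origin (TCP) lies at the very end of the fingers, on their centre line; the grasp point (between the pads) lies 19 mm behind it; z points along the fingers, y is the direction in which the jaws open and shut (so a half turn about z gives the same grasp; the last joint's range is limited). The gripper opens to 88 mm and grips with 3 to 60 N. Pads are 19 mm wide; open, the fingers measure 130 mm over their backs; the gripper's body (78 mm by 193 mm) begins 47 mm behind the grasp point.
Start: joints at [1.5, 0.359, 0.012, 0, -1.224, -0.288], TCP at [0.237, 0.632, 0.227] pointing down, gripper open.
Joint ranges: [-3.07, 3.07], [-1.43, 2.12], [-1.02, 1.25], [-3.03, 1.67], [-3.05, -0], [-3.03, 3.03]. Speed limits (rad/s): [2.39, 2.39, 3.01, 3.14, 3.14, 3.14].

### API

Orientations are given as [roll, pitch, yaw] about the fixed x, y, z axes, in that order (R = Rz(yaw) Ry(pitch) Rx(roll)).
In Python, from bench import bot gives the robot as it stands.
- The arm moves only by the tool apply_moves, never from a script. Its argument "moves" is a list of rows, each a list of 7 numbers: the shift along the world's x, y, z in m, then the turn, a rotation vector about the world's x, y, z in rad, then the closure, from 0 (fully open) to 1 (shut). In form: [[tx, ty, tz, wx, wy, wz, claw], ...]. A call has 1 to 12 rows; each row shifts and turns the pose as measured when the row begins; what a row does not reach is not made up. A row lasts 1/8 s, in which the tool goes at most 62.5 mm and 10.7 degrees, less where a joint would pass 70% of its speed; a pose out of reach is approached as far as the arm can. A call with a gripper value outside its range is refused whole. The fingers move at their own pace and stop on an object; the grip force is fixed at half the most. Time passes only in rows, so rows that do not move let the fingers close. It gives the time, the measured TCP pose, the force and the opening at its end, in the units of the state.
- bot.get_state(): the state, without advancing time (a new reading comes with each control period).
- bot.snapshot(name): name is "scene" or "side" or "wrist"; returns (picture, depth): 384x512x3 uint8, red, green, blue; 384x512 float32, m along the optical axis (not along the pixel's ray), 0 where there is no reading.
- bot.get_calibration(name): a dict with "vfov" (degrees; the focal length in pixels is half the picture's height over the tangent of half this angle, whatever the lens; pixels are square), "cx", "cy" (the principal point, pixels), "distortion" ([k1, k2, p1, p2, k3] as OpenCV has them; the pictures are not rectified), "extrinsics" (4x4, takes a point from camera to world coordinates). Camera axes: x right, y down, z forward; pixel columns grow to the right and rows downward; lengths in m; the calibration is good to about 2 mm. A picture is of the moment at which its call begins: read the wrist's pose just before it. get_calibration takes no time and is no camera call; for the wrist camera it gives the pose at the moment of the call.
- bot.close_job(): hands the job in, once; it reports no verdict.
Trained networks look in the newest picture that a camera, given by its name, has taken for a name from the list of things; names that differ only in an ending like _2 or _b are one class to them, and where a whole thing is asked for, a point or a joint stands for the part that bears it (a point fixed in the world has none). Each returns a list of dicts, best first, with "conf" (0 to 1); they miss things now and then, are a little off and sometimes report something else, mostly with a low value. They report only what shows in the picture. A call takes as long as a camera call.
- bot.search_frame(camera, name): "at" ([x, y, z] in m, in the coordinates of the camera as it stood for that picture, good to about 4 mm: the middle of the surface that is visible of it).
- bot.silhouettes(camera, name): "pixels" (384x512 bool, what is visible of it).
The state is a dict: "clock": time; "q": joint angles; "joint_velocities": joint speeds; "effort": joint torques, N m; "tcp_pos": TCP position; "ee_rot": TCP orientation; "force": force on the tool from outside, world axes, zero at the start; "ft_torque": the same for the moment, N m; "width": finger opening in m.
Only numpy, scipy, OpenCV 4.12 (cv2) and the standard library are available. Lean on these libraries where they do the work, as an engineer would, in place of code of your own. Each camera call takes 0.05 s, during which the arm holds its last target.

## Working session

There is one attempt and no reset: what is moved stays moved. The work goes in short steps, Python scripts to look and compute and a tool call to move; the robot and the scene stay as the last step left them, time stands still between calls to the robot, and variables do not carry over. Pictures are saved under pics/ and viewed, and the job is handed in when it is done.

Besides the shell and the picture viewer there is one more tool, called in YAML: its name, and indented under it one key for each argument. apply_moves: Moves the arm, as the interface text tells. Its arguments: {"type":"object","properties":{"moves":{"type":"array","items":{"type":"array","items":{"type":"number"}}}},"required":["moves"]}

```bash
ls; mkdir -p pics
cat > h.py <<'E'
from bench import bot
import numpy as np, cv2
def shot(n,f):
    T=np.array(bot.get_calibration(n)["extrinsics"]);p,d=bot.snapshot(n)
    cv2.imwrite(f"pics/{f}.png",p[:,:,::-1]); return p,d,T
def w(n,u,v,d,T):
    c=bot.get_calibration(n);f=192/np.tan(np.radians(c["vfov"])/2)
    K=np.array([[f,0,c["cx"]],[0,f,c["cy"]],[0,0,1]])
    p=cv2.undistortPoints(np.array([[[u,v]]],float),K,np.array(c["distortion"],float))[0,0]
    return (T@np.array([p[0]*d,p[1]*d,d,1]))[:3]
def wz(n,u,v,z,T):  # ray hits plane z
    a=w(n,u,v,1.,T);o=T[:3,3];r=a-o
    return o+r*(z-o[2])/r[2]
def pts(n,m,d,T):
    c=bot.get_calibration(n);f=192/np.tan(np.radians(c["vfov"])/2)
    K=np.array([[f,0,c["cx"]],[0,f,c["cy"]],[0,0,1]])
    v,u=np.nonzero(m&(d>0));p=cv2.undistortPoints(np.stack([u,v],1)[:,None].astype(float),K,np.array(c["distortion"],float))[:,0]
    D=d[v,u];return np.c_[p*D[:,None],D,]@T[:3,:3].T+T[:3,3]
E
python3 - <<'E'
from h import *
print(bot.get_state())
for n in("scene","side","wrist"):
    p,d,T=shot(n,n+"0")
    print(n,T[:3,3].round(3),T[:3,2].round(2))
    for k in("stopcock_box","cover","bench_timer","culture_dish","small_bottle","tweezers"):
        for r in bot.search_frame(n,k)[:2]:
            print(n,k,round(r["conf"],2),(T@np.r_[r["at"],1])[:3].round(3))
E
```

```text
pics
{'clock': 0.0, 'q': array([ 1.50011859e+00,  3.59372973e-01,  1.10770162e-02, -3.68712324e-04,
       -1.22410358e+00, -2.88120404e-01]), 'joint_velocities': array([ 0.00071465, -0.00120517,  0.00096644,  0.00020201,  0.00032364,
        0.00088799]), 'effort': array([-7.25881928e-04, -5.82723427e+01,  2.93059802e+01,  6.99738532e+00,
        6.89040593e-03, -1.66713940e-04]), 'tcp_pos': array([0.2368602 , 0.63155829, 0.22563625]), 'ee_rot': array([ 3.13995702e+00, -1.23273044e-04, -3.58923605e-01]), 'force': array([-0.18749764,  0.48267108, -0.60486711]), 'ft_torque': array([ 0.02042301, -0.00286039, -0.00515385]), 'width': 0.08777064877294151}
scene [-0.096 -0.235  0.642] [ 0.66  0.48 -0.57]
scene stopcock_box 0.79 [0.512 0.198 0.042]
scene stopcock_box 0.17 [0.44  0.294 0.006]
scene cover 0.59 [0.533 0.173 0.066]
scene bench_timer 0.65 [ 0.525 -0.019  0.017]
scene culture_dish 0.72 [ 0.574 -0.046  0.014]
scene small_bottle 0.62 [0.598 0.391 0.068]
scene small_bottle 0.15 [0.508 0.2   0.04 ]
scene tweezers 0.44 [0.441 0.293 0.006]
side [ 0.392 -0.488  0.631] [ 0.21  0.78 -0.59]
side stopcock_box 0.84 [0.597 0.042 0.035]
side cover 0.56 [0.535 0.154 0.062]
side bench_timer 0.92 [ 0.504 -0.031  0.017]
side culture_dish 0.86 [ 0.575 -0.052  0.014]
side small_bottle 0.79 [0.605 0.387 0.068]
wrist [0.308 0.604 0.385] [-0.27  0.1  -0.96]
```

View pics/scene0.png

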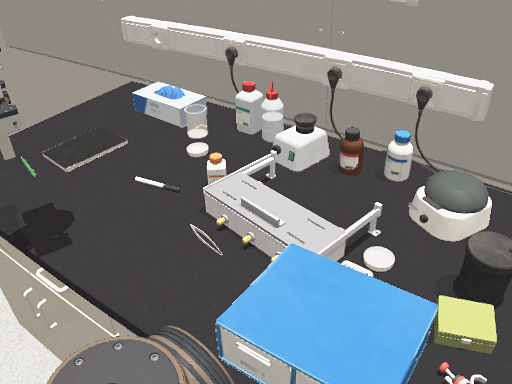

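View pics/side0.png

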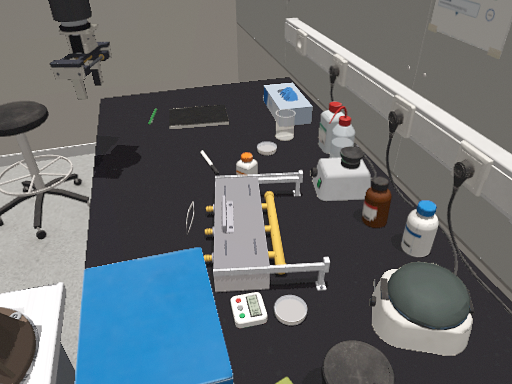

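Run:
```python
from h import *
for n in("scene","side"):
    p,d,T=shot(n,n+"1")
    r=bot.silhouettes(n,"cover")
    m=r[0]["pixels"]; P=pts(n,m,d,T); print(r[0]["conf"],m.sum())
    top=P[(P[:,2]>.058)&(P[:,2]<.071)]; print(len(top),np.median(top[:,2]))
    rc=cv2.minAreaRect((top[:,:2]*1000).astype(np.float32)); print("top",rc, cv2.boxPoints(rc).round(1).tolist())
    bar=P[(P[:,2]>.079)&(P[:,2]<.095)]
    rc=cv2.minAreaRect((bar[:,:2]*1000).astype(np.float32)); print("bar",len(bar),rc,cv2.boxPoints(rc).round(1).tolist())
    q=p.copy(); q[m]=q[m]//2+np.array([127,0,0],np.uint8); cv2.imwrite(f"pics/m_{n}.png",q[:,:,::-1])
```

```text
0.83 4810
4423 0.06477673118467397
top ((539.6669921875, 190.1844482421875), (321.75335693359375, 115.34760284423828), 78.86034393310547) [[452.0, 43.5], [565.2000122070312, 21.200000762939453], [627.2999877929688, 336.8999938964844], [514.2000122070312, 359.20001220703125]]
bar 204 ((506.6852722167969, 196.06097412109375), (110.82930755615234, 9.92395305633545), 77.47174072265625) [[489.79998779296875, 143.0], [499.5, 140.89999389648438], [523.5, 249.10000610351562], [513.9000244140625, 251.1999969482422]]
0.89 4503
4349 0.06446190686160336
top ((539.267578125, 189.96827697753906), (322.039794921875, 110.278564453125), 78.27754974365234) [[452.6000061035156, 43.5], [560.5, 21.100000381469727], [626.0, 336.3999938964844], [518.0, 358.79998779296875]]
bar 127 ((507.58489990234375, 195.73109436035156), (109.06757354736328, 7.0664544105529785), 78.04313659667969) [[492.79998779296875, 143.10000610351562], [499.70001220703125, 141.60000610351562], [522.2999877929688, 248.3000030517578], [515.4000244140625, 249.8000030517578]]
```

The scene picture shows the cover at about (272,215) with its bar at (262,210), and the tweezers at (205,240). The bottle is at (215,170), and a tall blue box stands at (325,310). I'll check the blue box's height and the tool clearance.

Run:
```python
from h import *
p,d,T=shot("side","side2")
for u,v in((150,260),(200,255),(215,330),(90,270),(205,262)): print(u,v,w("side",u,v,d[v,u],T).round(3))
p,d,T=shot("scene","scene2")
for u,v in((312,255),(370,270),(430,312),(225,320)): print(u,v,w("scene",u,v,d[v,u],T).round(3))
# rail ends
P=pts("scene",np.ones_like(d,bool),d,T)
yaw=-.205;ex=np.array([np.cos(yaw),np.sin(yaw)]);ey=np.array([-ex[1],ex[0]])
c=np.array([.5395,.190])
B=np.c_[(P[:,:2]-c)@ex,(P[:,:2]-c)@ey,P[:,2]]
s=(B[:,2]>.068)&(B[:,2]<.078)&(B[:,0]>.1)&(B[:,0]<.2)&(abs(B[:,1])<.2)
S=B[s]; 
for side in(1,-1):
    k=S[S[:,1]*side>0]; print(len(k),k.min(0),k.max(0),np.median(k,0)) if len(k) else 0
g=(B[:,2]>.02)&(B[:,2]<.052)&(B[:,0]<-.05)&(B[:,0]>-.07)&(abs(B[:,1])<.13);print(np.percentile(B[g][:,0],[10,50,90]))
```

```text
150 260 [0.341 0.067 0.101]
200 255 [0.433 0.056 0.1  ]
215 330 [ 0.429 -0.112  0.099]
90 270 [0.234 0.07  0.102]
205 262 [0.448 0.131 0.002]
312 255 [0.43  0.03  0.099]
370 270 [ 0.55  -0.04   0.001]
430 312 [ 0.417 -0.186  0.099]
225 320 [0.231 0.067 0.1  ]
26 [0.10532249 0.14961638 0.06823011] [0.16913267 0.16438464 0.07570086] [0.16170349 0.15895716 0.07197579]
37 [ 0.10658506 -0.16375668  0.06813626] [ 0.17132208 -0.14928409  0.07493899] [ 0.16291484 -0.15806999  0.0725461 ]
[-0.06072207 -0.0561035  -0.05485768]
```

apply_moves:
  moves:
    - [0.04,-0.06,0,0,0,0.154,1]
    - [0.04,-0.06,0,0,0,0,1]
    - [0.04,-0.06,0,0,0,0,1]
    - [0.035,-0.06,0,0,0,0,1]

```text
clock: 1.85
tcp_pos: [0.3731, 0.4201, 0.2254]
ee_rot: [3.141, -0.001, -0.194]
force: [0.8, -0.3, 0.8]
width: 0.0529
```

apply_moves:
  moves:
    - [0.028,-0.055,0,0,0,-0.011,1]
    - [0.028,-0.055,0,0,0,0,1]
    - [0.028,-0.055,0,0,0,0,1]
    - [0.025,-0.05,0,0,0,0,1]
    - [0,0,-0.04,0,0,0,1]
    - [0,0,-0.03,0,0,0,1]
    - [0,0,0,0,0,0,1]

```text
clock: 2.72
tcp_pos: [0.4856, 0.1966, 0.1569]
ee_rot: [-3.137, -0.005, -0.211]
force: [0.0, 0.0, 0.8]
width: 0.0004
```

Run:
```python
from h import *
shot("side","s3");shot("wrist","w3")
```

```text
(no output)
```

View pics/s3.png

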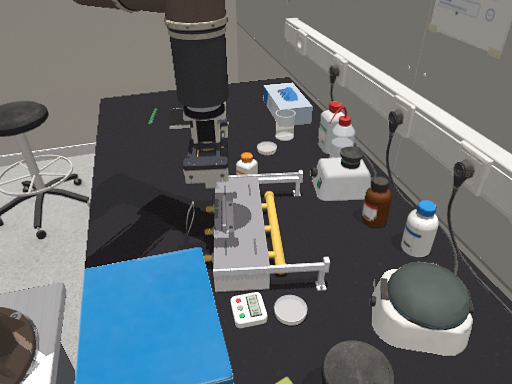

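View pics/w3.png

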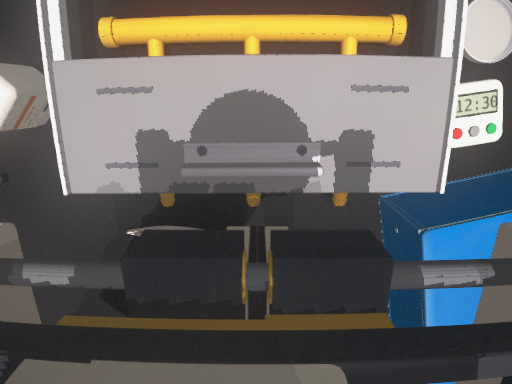

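apply_moves:
  moves:
    - [0,0,-0.04,0,0,0,1]
    - [0,0,-0.035,0,0,0,1]
    - [0,0,-0.008,0,0,0,1]
    - [0,0,0,0,0,0,1]

```text
clock: 3.32
tcp_pos: [0.491, 0.2028, 0.0818]
ee_rot: [-3.125, -0.016, -0.206]
force: [-0.3, 0.4, 0.3]
width: 0.0006
```

apply_moves:
  moves:
    - [0.005,-0.001,0,0,0,0,1]
    - [0.005,-0.001,0,0,0,0,1]
    - [0.01,-0.002,0,0,0,0,1]
    - [0.015,-0.003,0,0,0,0,1]

```text
clock: 3.82
tcp_pos: [0.5289, 0.1969, 0.0857]
ee_rot: [-3.121, -0.019, -0.204]
force: [-0.1, 0.6, -0.3]
width: 0.0003
```

Run:
```python
from h import *
for i in range(3):
    p,d,T=shot("side","s4");s=bot.get_state();print(s["tcp_pos"],s["ee_rot"],s["force"],s["joint_velocities"].round(3))
m=bot.silhouettes("side","cover")[0]["pixels"];P=pts("side",m,d,T)
top=P[(P[:,2]>.058)&(P[:,2]<.071)];rc=cv2.minAreaRect((top[:,:2]*1000).astype(np.float32));print(rc)
cv2.imwrite("pics/s4z.png",cv2.resize(p[130:300,140:340,::-1],None,fx=4,fy=3.4))
```

```text
[0.53082568 0.19694109 0.08562948] [-3.12109466 -0.0202694  -0.20418891] [3.20756938 0.99659657 0.37659317] [ 0.013 -0.009 -0.026 -0.002  0.016 -0.036]
[0.5301322  0.19695443 0.08543528] [-3.12109121 -0.02007764 -0.20517467] [3.16075882 0.27294342 4.00783637] [ 0.014 -0.016 -0.021  0.004  0.015 -0.026]
[0.52968541 0.19695931 0.08546536] [-3.12102224 -0.02015256 -0.20541411] [1.56501827 0.19267145 1.6054653 ] [ 0.012 -0.011 -0.02  -0.002  0.004 -0.012]
((554.269775390625, 186.32763671875), (317.0331726074219, 109.09417724609375), 78.2419662475586)
```

View pics/s4z.png

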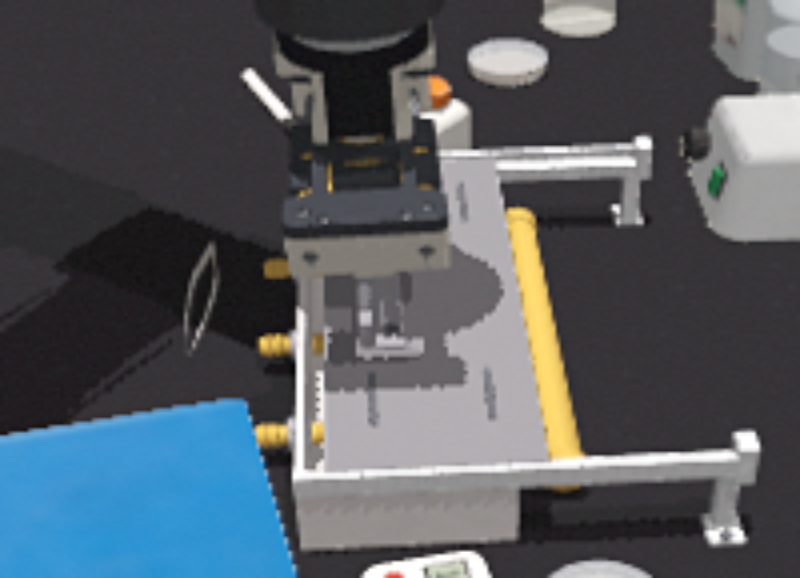

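The fingers were too high and rode up onto the bar after moving the cover about 15 mm. The cover itself is still flat on its rails. I'll lift, back off and come in lower.

apply_moves:
  moves:
    - [0,0,0.025,0,0,0,1]
    - [-0.018,0.004,0.005,-0.016,0.024,0,1]
    - [-0.017,0.003,0,0,0,0,1]
    - [0,0,0,0,0,0,1]
    - [0,0,0,0,0,0,1]

```text
clock: 4.65
tcp_pos: [0.4916, 0.203, 0.1147]
ee_rot: [3.14, 0.002, -0.206]
force: [0.2, -0.4, -0.9]
width: 0.0002
```

```bash
cat > cov.py <<'E'
from h import *
import sys
for n in ("side",):
    p,d,T=shot(n,sys.argv[1]);s=bot.get_state();print(s["tcp_pos"].round(4),s["ee_rot"].round(3),s["force"].round(1),s["clock"])
    m=bot.silhouettes(n,"cover")[0]["pixels"];P=pts(n,m,d,T)
    top=P[(P[:,2]>.058)&(P[:,2]<.071)];rc=cv2.minAreaRect((top[:,:2]*1000).astype(np.float32));print(n,rc, np.median(top[:,2]))
    cv2.imwrite(f"pics/{sys.argv[1]}z.png",cv2.resize(p[130:300,140:340,::-1],None,fx=4,fy=3.4))
E
python3 cov.py s5
```

```text
[0.4916 0.2029 0.1147] [ 3.14e+00  3.00e-03 -2.06e-01] [ 0.3  0.5 -0.2] 4.7
side ((554.6599731445312, 187.14456176757812), (318.385986328125, 109.47450256347656), 78.2210464477539) 0.0644475978264471
```

View pics/s5z.png

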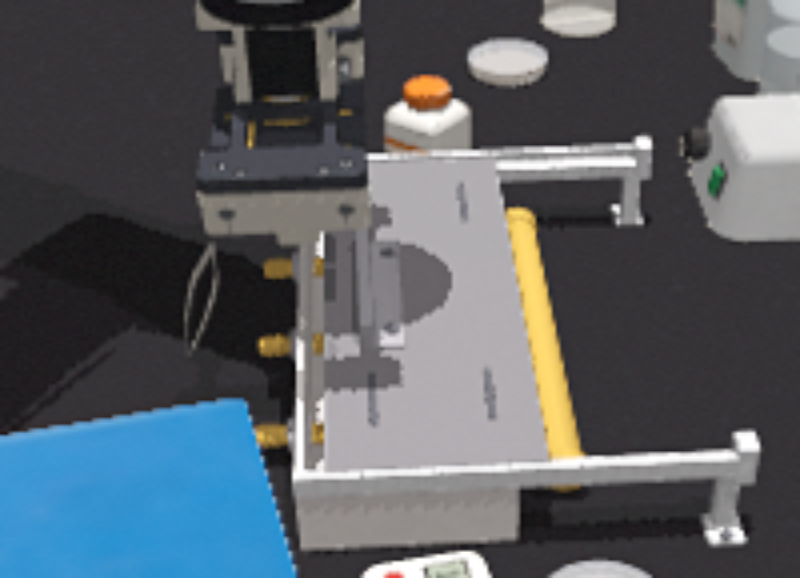

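apply_moves:
  moves:
    - [0.013,-0.003,-0.015,0,0,0,1]
    - [0,0,-0.012,0,0,0,1]
    - [0,0,-0.007,0,0,0,1]
    - [0,0,0,0,0,0,1]
    - [0,0,0,0,0,0,1]

```text
clock: 5.38
tcp_pos: [0.5057, 0.1988, 0.0769]
ee_rot: [3.138, 0.004, -0.208]
force: [0.0, 0.9, -0.2]
width: 0.0003
```

apply_moves:
  moves:
    - [0,0,-0.006,0,0,0,1]
    - [0,0,0,0,0,0,1]
    - [0,0,0,0,0,0,1]

```text
clock: 5.75
tcp_pos: [0.5059, 0.1992, 0.0713]
ee_rot: [3.139, 0.003, -0.207]
force: [-0.2, 1.5, -0.2]
width: 0.0002
```

apply_moves:
  moves:
    - [0.006,-0.0012,0,0,0,0,1]
    - [0.006,-0.0012,0,0,0,0,1]
    - [0.006,-0.0012,0,0,0,0,1]
    - [0.006,-0.0012,0,0,0,0,1]

```text
clock: 6.25
tcp_pos: [0.5299, 0.194, 0.0713]
ee_rot: [3.138, 0.005, -0.207]
force: [-3.7, 0.5, 3.1]
width: 0.0006
```

apply_moves:
  moves:
    - [0.008,-0.0016,0,0,0,0,1]
    - [0.008,-0.0016,0,0,0,0,1]
    - [0.008,-0.0016,0,0,0,0,1]
    - [0.008,-0.0016,0,0,0,0,1]

```text
clock: 6.75
tcp_pos: [0.5641, 0.1869, 0.0714]
ee_rot: [3.138, 0.005, -0.207]
force: [-4.2, 1.3, 2.5]
width: 0.0005
```

apply_moves:
  moves:
    - [0.008,-0.0017,0,0,0,0,1]
    - [0.008,-0.0017,0,0,0,0,1]
    - [0.006,-0.0012,0,0,0,0,1]
    - [0,0,0,0,0,0,1]

```text
clock: 7.25
tcp_pos: [0.5887, 0.1818, 0.0712]
ee_rot: [3.138, 0.005, -0.208]
force: [-0.2, -0.7, 1.8]
width: 0.0005
```

apply_moves:
  moves:
    - [0.004,-0.0008,0,0,0,0,1]
    - [0.003,-0.0006,0,0,0,0,1]
    - [0.003,-0.0006,0,0,0,0,1]
    - [0.003,-0.0006,0,0,0,0,1]

```text
clock: 7.75
tcp_pos: [0.5979, 0.1794, 0.0712]
ee_rot: [3.136, 0.011, -0.208]
force: [-25.3, 11.1, 18.3]
width: 0.0001
```

```bash
python3 cov.py s6
```

```text
[0.5978 0.1795 0.0712] [ 3.136  0.012 -0.208] [-18.1   5.8  12.3] 7.8
side ((643.1856689453125, 169.40040588378906), (317.56536865234375, 109.9543228149414), 78.08275604248047) 0.06436866380748185
```

View pics/s6z.png

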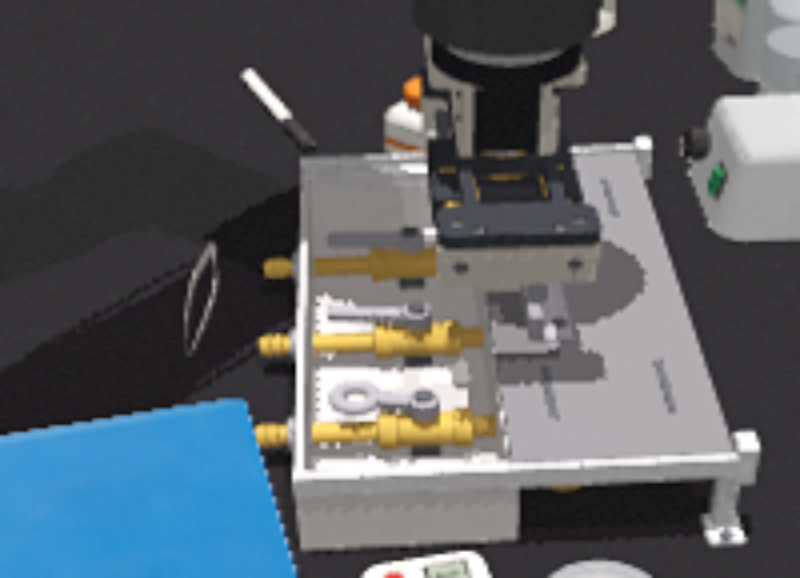

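The cover is at the stops: its centre is 106 mm further along, and the push force rose to 25 N. The ring handle is the rightmost valve, at about (355,397) in the zoomed crop. I'll back off, lift and measure the ring.

apply_moves:
  moves:
    - [-0.006,0.0012,0,0,0,0,1]
    - [-0.008,0.0016,0.01,0,0,0,1]
    - [-0.02,-0.01,0.045,0,0,0,1]
    - [-0.02,-0.02,0.04,0,0,0,1]
    - [-0.03,-0.02,0.02,0,0,0,1]
    - [0,0,0,0,0,0,1]

```text
clock: 8.6
tcp_pos: [0.5139, 0.1315, 0.1923]
ee_rot: [3.139, 0.004, -0.206]
force: [-0.2, -0.1, -0.2]
width: 0.0004
```

```bash
cat > ring.py <<'E'
from h import *
import sys
yaw=-.206;ex=np.array([np.cos(yaw),np.sin(yaw)]);ey=np.array([-ex[1],ex[0]]);O=np.array([.5394,.1907])
tb=lambda p:np.r_[np.c_[ex,ey].T@(np.array(p)[:2]-O),p[2]].round(4)
s=bot.get_state();print(s["clock"],s["tcp_pos"].round(4),tb(s["tcp_pos"]),s["ee_rot"].round(3),s["force"].round(1))
for n in sys.argv[2:]:
    p,d,T=shot(n,sys.argv[1]+n)
    for k in("ring_tip","plain_a_tip","ring_pivot","cover"):
        for r in bot.search_frame(n,k)[:2]:
            q=(T@np.r_[r["at"],1])[:3];print(n,k,round(r["conf"],2),q.round(3),"box",tb(q))
    if n=="side": cv2.imwrite(f"pics/{sys.argv[1]}z.png",cv2.resize(p[130:300,140:340,::-1],None,fx=4,fy=3.4))
    P=pts(n,np.ones_like(d,bool),d,T);B=np.c_[(P[:,:2]-O)@ex,(P[:,:2]-O)@ey,P[:,2]]
    m=(B[:,2]>.043)&(B[:,2]<.052)&(B[:,0]>-.045)&(B[:,0]<.045)
    for yc in(-.085,0,.085):
        k=B[m&(abs(B[:,1]-yc-.01)<.045)]
        if len(k)>5:
            print(n,yc,len(k),"min",k.min(0).round(4),"max",k.max(0).round(4))
            q=k[k[:,0]<-.012]
            if len(q): print("   fwd part mean",q.mean(0).round(4), "angle",np.arctan2(q[:,1].mean()-yc,.012-q[:,0].mean()).round(3))
E
python3 ring.py r1 side scene wrist
```

```text
8.6 [0.5139 0.1315 0.1923] [-0.0129 -0.0631  0.1923] [ 3.139  0.004 -0.206] [-0.2 -0.1 -0.2]
side ring_tip 0.63 [0.537 0.192 0.05 ] box [-0.003   0.0005  0.0498]
side ring_tip 0.53 [0.508 0.111 0.05 ] box [-0.0146 -0.0844  0.0499]
side plain_a_tip 0.44 [0.55  0.27  0.049] box [-0.0062  0.0798  0.0493]
side ring_pivot 0.94 [0.517 0.102 0.033] box [-0.0042 -0.0919  0.033 ]
side cover 0.59 [0.636 0.135 0.063] box [ 0.1057 -0.0349  0.0627]
side -0.085 170 min [-0.0379 -0.0954  0.0431] max [ 0.0191 -0.0653  0.052 ]
   fwd part mean [-0.0245 -0.0796  0.0467] angle 0.146
side 0 98 min [-0.0377 -0.0099  0.0433] max [0.0192 0.0078 0.0519]
   fwd part mean [-0.0249  0.0013  0.047 ] angle 0.035
side 0.085 83 min [-0.0376  0.0747  0.043 ] max [0.0188 0.0892 0.052 ]
   fwd part mean [-0.025   0.0847  0.0466] angle -0.007
scene ring_tip 0.55 [0.507 0.11  0.044] box [-0.015  -0.0859  0.0444]
scene plain_a_tip 0.7 [0.552 0.281 0.046] box [-0.0063  0.0905  0.0457]
scene ring_pivot 0.71 [0.51  0.114 0.051] box [-0.0126 -0.0813  0.0507]
scene cover 0.96 [0.627 0.14  0.061] box [ 0.0961 -0.0319  0.0612]
[... 345 characters left out ...]
 [-0.0276  0.0865  0.0469] angle 0.037
wrist ring_tip 0.9 [0.507 0.113 0.046] box [-0.0159 -0.0828  0.0461]
wrist plain_a_tip 0.92 [0.557 0.276 0.046] box [0.0001 0.0873 0.0465]
wrist ring_pivot 0.58 [0.524 0.112 0.032] box [ 0.0009 -0.0806  0.0324]
wrist cover 0.86 [0.635 0.168 0.063] box [ 0.0981 -0.0028  0.0629]
wrist -0.085 850 min [-0.037  -0.0931  0.0431] max [ 0.0193 -0.0625  0.052 ]
   fwd part mean [-0.0241 -0.0763  0.0465] angle 0.236
wrist 0 597 min [-0.0382 -0.0092  0.0431] max [0.0192 0.0091 0.052 ]
   fwd part mean [-0.0248  0.0028  0.0469] angle 0.077
wrist 0.085 589 min [-0.0391  0.0759  0.0431] max [0.0195 0.0928 0.052 ]
   fwd part mean [-0.0252  0.086   0.0467] angle 0.026
```

View pics/r1z.png

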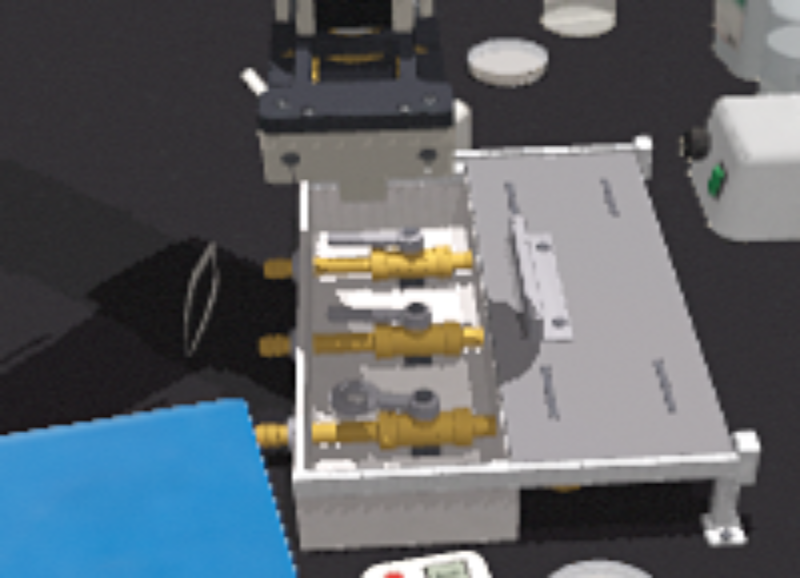

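View pics/r1wrist.png

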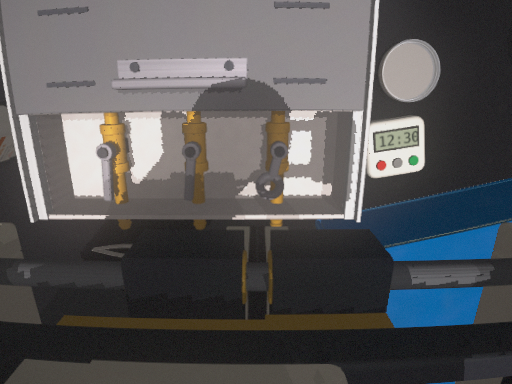

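Run:
```python
from h import *
for n in("side","scene"):
    p,d,T=shot(n,"b"+n)
    P=pts(n,np.ones_like(d,bool),d,T)
    for y in(-.06,-.03,0,.03,.05,.06,.065):
        k=P[(abs(P[:,1]-y)<.006)&(P[:,2]>.094)&(P[:,2]<.107)&(P[:,0]<.47)]
        if len(k):print(n,y,np.percentile(k[:,0],[98,100]).round(4),np.median(k[:,2]).round(4))
```

```text
side -0.06 [0.4336 0.4383] 0.1005
side -0.03 [0.4342 0.4384] 0.1007
side 0 [0.4333 0.4382] 0.1008
side 0.03 [0.4333 0.4383] 0.1008
side 0.05 [0.4326 0.438 ] 0.101
side 0.06 [0.4326 0.4378] 0.101
side 0.065 [0.4328 0.4378] 0.101
scene -0.06 [0.4322 0.4404] 0.1
scene -0.03 [0.4318 0.4387] 0.1002
scene 0 [0.431  0.4385] 0.1001
scene 0.03 [0.4324 0.4396] 0.1
scene 0.05 [0.4314 0.4392] 0.1
scene 0.06 [0.4307 0.4395] 0.1001
scene 0.065 [0.4332 0.4395] 0.1001
```

apply_moves:
  moves:
    - [-0.014,-0.026,-0.03,0,0,0,1]
    - [-0.013,-0.026,-0.03,0,0,0,1]
    - [0,0,-0.02,0,0,0,1]
    - [0,0,0,0,0,0,1]
    - [0,0,0,0,0,0,1]

```text
clock: 10.07
tcp_pos: [0.4874, 0.0794, 0.1089]
ee_rot: [3.137, 0.005, -0.205]
force: [0.3, -0.5, 0.2]
width: 0.0005
```

```bash
python3 ring.py r2 wrist|head -1
```

```text
10.075 [0.4874 0.0794 0.1089] [-0.0281 -0.1196  0.1089] [ 3.137  0.005 -0.205] [ 0.3 -0.5  0.2]
```

View pics/r2wrist.png

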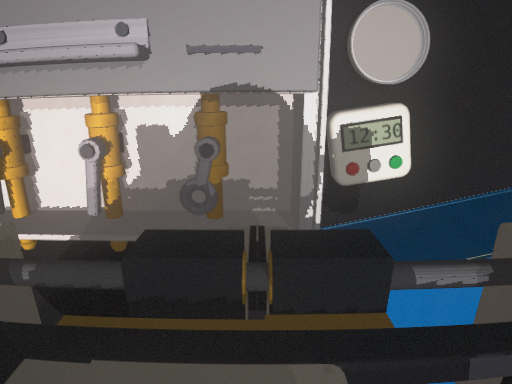

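I'll turn the tool a little so its body stays clear of the blue box, then go down to the ring's right.

apply_moves:
  moves:
    - [0,0,0,0,0,0.15,1]
    - [0,0,-0.025,0,0,0,1]
    - [0,0,-0.015,0,0,0,1]
    - [0,0,0,0,0,0,1]
    - [0,0,0,0,0,0,1]

```text
clock: 10.95
tcp_pos: [0.4891, 0.0809, 0.0705]
ee_rot: [3.14, 0.001, -0.049]
force: [-0.3, -0.4, 0.1]
width: 0.0004
```

```bash
python3 ring.py r3 side scene|head -1
python3 - <<'E'
import cv2
a=cv2.imread("pics/r3scene.png")[150:290,180:380];cv2.imwrite("pics/r3sc.png",cv2.resize(a,None,fx=4,fy=4))
E
```

```text
10.95 [0.4891 0.0809 0.0705] [-0.0267 -0.1177  0.0705] [ 3.14e+00  1.00e-03 -4.90e-02] [-0.3 -0.4  0.1]
```

View pics/r3z.png

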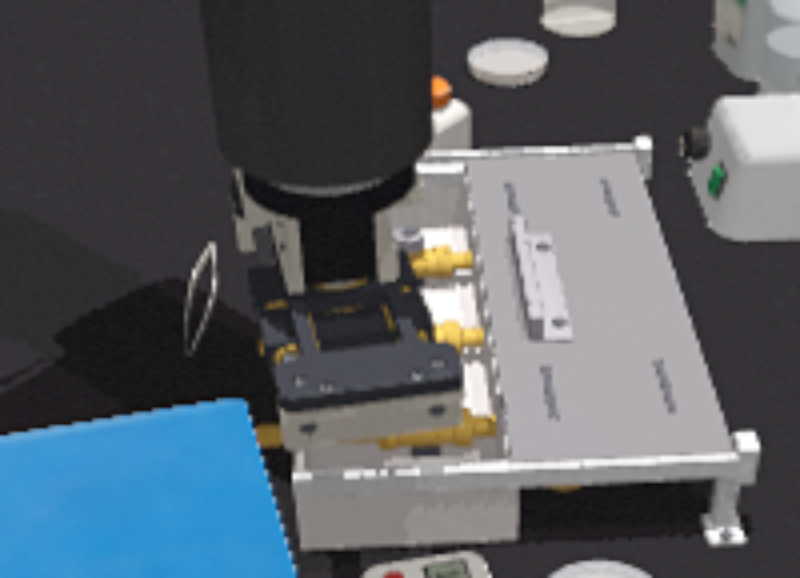

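View pics/r3sc.png

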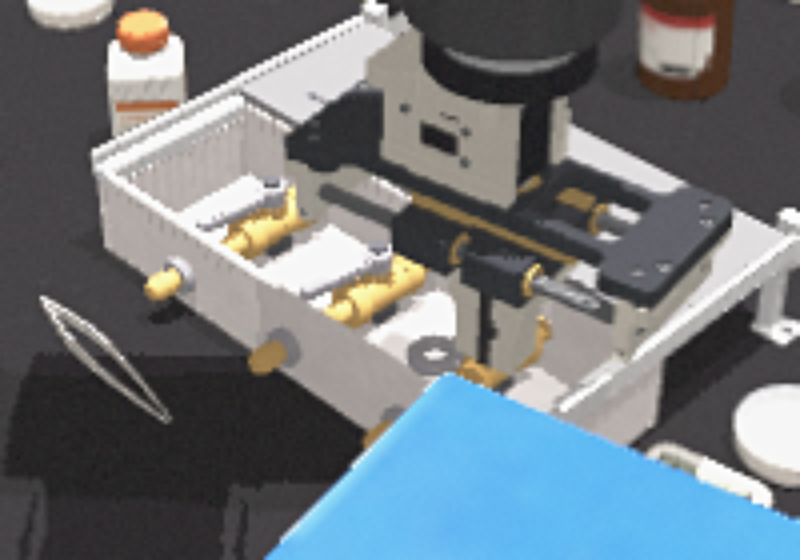

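apply_moves:
  moves:
    - [-0.0015,-0.0015,-0.012,0,0,0,1]
    - [0,0,-0.008,0,0,0,1]
    - [0,0,0,0,0,0,1]
    - [0,0,0,0,0,0,1]

```text
clock: 11.95
tcp_pos: [0.4867, 0.0788, 0.0479]
ee_rot: [3.139, 0.003, -0.049]
force: [0.2, 1.4, -0.1]
width: 0.0002
```

apply_moves:
  moves:
    - [0,0,-0.006,0,0,0,1]
    - [0,0,0,0,0,0,1]
    - [0,0,0,0,0,0,1]

```text
clock: 12.32
tcp_pos: [0.4869, 0.079, 0.0417]
ee_rot: [3.139, 0.002, -0.049]
force: [-0.0, 0.0, 1.1]
width: 0.0008
```

apply_moves:
  moves:
    - [0.001,0.005,-0.001,0,0,0,1]
    - [0.001,0.005,0,0,0,0,1]
    - [0.001,0.005,0,0,0,0,1]
    - [0.001,0.005,0,0,0,0,1]

```text
clock: 12.82
tcp_pos: [0.4906, 0.0993, 0.0407]
ee_rot: [3.138, 0.003, -0.05]
force: [0.6, -3.3, 0.2]
width: 0.0005
```

```bash
python3 ring.py r4 side scene;python3 - <<'E'
import cv2
a=cv2.imread("pics/r4scene.png")[150:290,180:380];cv2.imwrite("pics/r4sc.png",cv2.resize(a,None,fx=4,fy=4))
E
```

```text
12.825 [0.4906 0.0993 0.0407] [-0.0291 -0.0994  0.0407] [ 3.138e+00  3.000e-03 -5.000e-02] [ 0.6 -3.3  0.2]
side ring_pivot 0.65 [0.555 0.094 0.025] box [ 0.0351 -0.0913  0.0251]
side cover 0.9 [0.639 0.134 0.064] box [ 0.1089 -0.0355  0.0639]
side 0 16 min [ 0.0122 -0.0085  0.0434] max [0.0192 0.006  0.0511]
side 0.085 34 min [-0.0033  0.0736  0.0435] max [0.0188 0.086  0.052 ]
scene ring_pivot 0.58 [0.53  0.096 0.03 ] box [ 0.0102 -0.0943  0.0302]
scene cover 0.86 [0.65  0.103 0.067] box [ 0.126  -0.0629  0.0668]
scene -0.085 57 min [-0.0441 -0.1157  0.0435] max [ 0.012  -0.0535  0.0517]
   fwd part mean [-0.0292 -0.0751  0.0476] angle 0.237
scene 0 68 min [-0.0405 -0.0029  0.0434] max [0.0079 0.009  0.0507]
   fwd part mean [-0.0271  0.0031  0.0471] angle 0.079
scene 0.085 64 min [-0.0421  0.0811  0.043 ] max [-0.0017  0.0942  0.0503]
   fwd part mean [-0.0265  0.0866  0.0469] angle 0.042
```

View pics/r4sc.png

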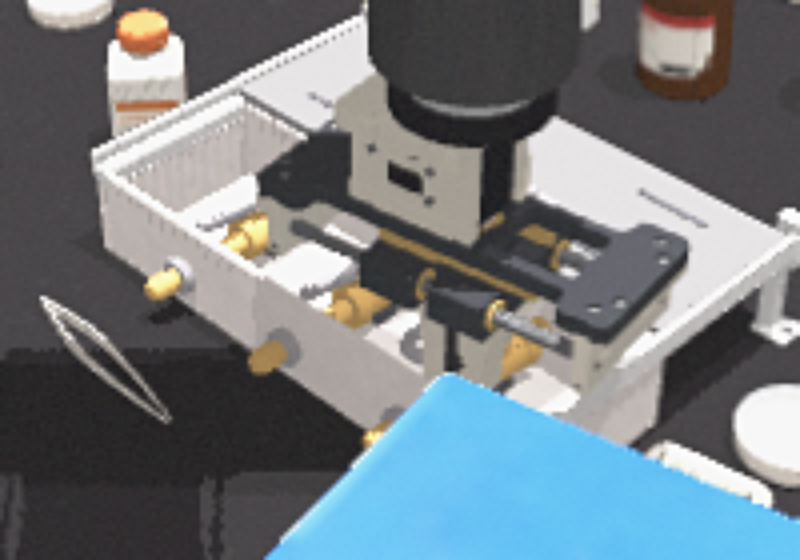

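apply_moves:
  moves:
    - [0.0015,0.0053,0,0,0,-0.05,1]
    - [0.0015,0.0053,0,0,0,-0.05,1]
    - [0.0015,0.0053,0,0,0,-0.05,1]
    - [0.0043,0.0037,0,0,0,0,1]
    - [0.0043,0.0037,0,0,0,0,1]

```text
clock: 13.95
tcp_pos: [0.5016, 0.1205, 0.0402]
ee_rot: [3.134, 0.007, -0.205]
force: [-2.1, -2.5, 1.7]
width: 0.0006
```

```bash
python3 ring.py r5 scene;python3 - <<'E'
import cv2
a=cv2.imread("pics/r5scene.png")[150:290,180:380];cv2.imwrite("pics/r5sc.png",cv2.resize(a,None,fx=4,fy=4))
E
```

```text
13.95 [0.5016 0.1205 0.0402] [-0.0227 -0.0765  0.0402] [ 3.134  0.007 -0.205] [-2.1 -2.5  1.7]
scene ring_tip 0.55 [0.528 0.101 0.046] box [ 0.0071 -0.0897  0.0459]
scene ring_tip 0.26 [0.526 0.1   0.035] box [ 0.0058 -0.0914  0.0352]
scene plain_a_tip 0.53 [0.535 0.281 0.043] box [-0.0233  0.0878  0.0435]
scene ring_pivot 0.67 [0.524 0.102 0.034] box [ 0.0026 -0.0898  0.034 ]
scene -0.085 83 min [-0.036  -0.0943  0.0432] max [ 0.0122 -0.0617  0.052 ]
   fwd part mean [-0.0298 -0.0813  0.0478] angle 0.089
scene 0 66 min [-0.0403 -0.0028  0.0431] max [-0.0035  0.0098  0.0505]
   fwd part mean [-0.0268  0.0033  0.0471] angle 0.084
scene 0.085 63 min [-0.0403  0.0819  0.0432] max [-0.0018  0.0935  0.0502]
   fwd part mean [-0.0271  0.0861  0.0472] angle 0.029
```

View pics/r5sc.png

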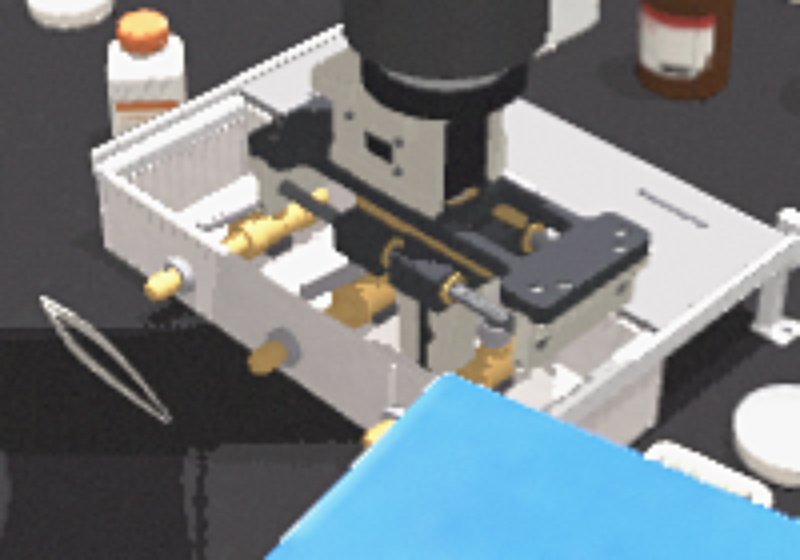

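apply_moves:
  moves:
    - [0.002,0.0047,0,0,0,0,1]
    - [0.0025,0.0046,0,0,0,0,1]
    - [0.0028,0.0005,0,0,0,0,1]
    - [0.0025,-0.0005,0,0,0,0,1]

```text
clock: 14.7
tcp_pos: [0.5118, 0.1313, 0.0401]
ee_rot: [3.136, 0.007, -0.205]
force: [-2.8, 2.7, -0.1]
width: 0.0001
```

apply_moves:
  moves:
    - [0.0025,-0.0005,0,0,0,0,1]
    - [0.0015,-0.0003,0,0,0,0,1]

```text
clock: 14.95
tcp_pos: [0.515, 0.1311, 0.0398]
ee_rot: [3.136, 0.009, -0.205]
force: [-12.1, 5.1, 3.5]
width: 0.0006
```

apply_moves:
  moves:
    - [0.002,-0.0004,0,0,0,0,1]
    - [0.0015,-0.0003,0,0,0,0,1]

```text
clock: 15.2
tcp_pos: [0.515, 0.1311, 0.0395]
ee_rot: [3.136, 0.014, -0.205]
force: [-13.2, 7.5, 8.6]
width: 0.0004
```

apply_moves:
  moves:
    - [-0.006,0.0012,0,0,0,0,1]
    - [-0.005,0.001,0.002,0,0,0,1]
    - [0,0,0.03,0,0,0,1]
    - [0,0,0.05,0,0,0,1]
    - [-0.03,0.03,0.05,0,0,0,1]
    - [-0.04,0.05,0.03,0,0,0,1]
    - [0,0,0,0,0,0,1]

```text
clock: 16.08
tcp_pos: [0.4403, 0.2082, 0.2025]
ee_rot: [3.14, 0.008, -0.207]
force: [-0.0, 0.4, -0.2]
width: 0.0005
```

```bash
python3 ring.py r6 side scene wrist; python3 cov.py s7
python3 - <<'E'
from h import *
for n in("scene","side"):
    p,d,T=shot(n,n+"7")
    for k in("bench_timer","culture_dish","small_bottle","tweezers"):
        for r in bot.search_frame(n,k)[:1]: print(n,k,round(r["conf"],2),(T@np.r_[r["at"],1])[:3].round(3))
E
```

```text
16.075 [0.4403 0.2082 0.2025] [-0.1006 -0.0031  0.2025] [ 3.14   0.008 -0.207] [-0.   0.4 -0.2]
side ring_tip 0.59 [0.534 0.13  0.049] box [ 0.0068 -0.0611  0.0495]
side plain_a_tip 0.65 [0.547 0.271 0.044] box [-0.0088  0.0801  0.0439]
side ring_pivot 0.75 [0.533 0.102 0.031] box [ 0.0117 -0.0884  0.0314]
side ring_pivot 0.22 [ 0.575 -0.05   0.016] box [ 0.0838 -0.2283  0.016 ]
side cover 0.63 [0.636 0.136 0.062] box [ 0.1061 -0.034   0.062 ]
side -0.085 138 min [-0.0011 -0.0946  0.0433] max [ 0.0254 -0.0367  0.0519]
side 0 99 min [-0.0378 -0.0094  0.0431] max [0.0191 0.0083 0.0519]
   fwd part mean [-0.0252  0.0014  0.0469] angle 0.038
side 0.085 86 min [-0.0377  0.0748  0.043 ] max [0.0188 0.0895 0.0518]
   fwd part mean [-0.0257  0.0848  0.047 ] angle -0.004
scene ring_tip 0.69 [0.531 0.124 0.049] box [ 0.0052 -0.0667  0.0486]
scene ring_tip 0.48 [0.555 0.194 0.035] box [0.0143 0.0065 0.035 ]
scene plain_a_tip 0.49 [0.551 0.278 0.042] box [-0.0066  0.0877  0.0422]
scene ring_pivot 0.61 [0.532 0.106 0.036] box [ 0.0102 -0.0848  0.0362]
scene cover 0.84 [0.631 0.145 0.065] box [ 0.
[... 715 characters left out ...]
 637 min [-0.0396 -0.0347  0.043 ] max [0.019 0.01  0.052]
   fwd part mean [-0.026   0.0041  0.047 ] angle 0.107
wrist 0.085 700 min [-0.0395  0.076   0.0431] max [0.0195 0.0931 0.052 ]
   fwd part mean [-0.0256  0.0865  0.0469] angle 0.039
[0.4405 0.2052 0.1993] [ 3.134  0.012 -0.211] [-1.   0.2 -0.5] 16.875
side ((643.2392578125, 170.82582092285156), (323.40582275390625, 111.1650161743164), 78.12386322021484) 0.06442468678226099
scene bench_timer 0.62 [ 0.527 -0.018  0.02 ]
scene culture_dish 0.91 [ 0.574 -0.048  0.015]
scene small_bottle 0.89 [0.596 0.392 0.066]
scene tweezers 0.73 [0.44  0.293 0.003]
side bench_timer 0.82 [ 0.502 -0.03   0.019]
side small_bottle 0.64 [0.606 0.388 0.069]
```

View pics/r6z.png

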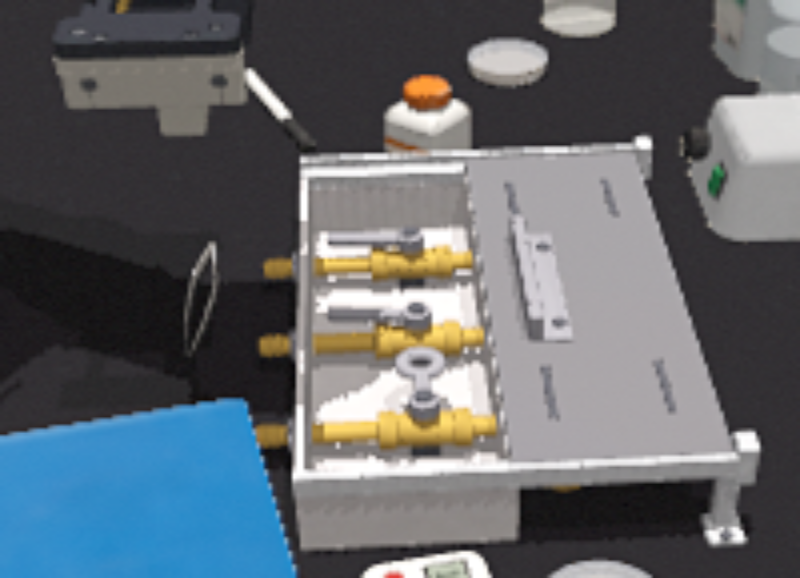

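View pics/r6wrist.png

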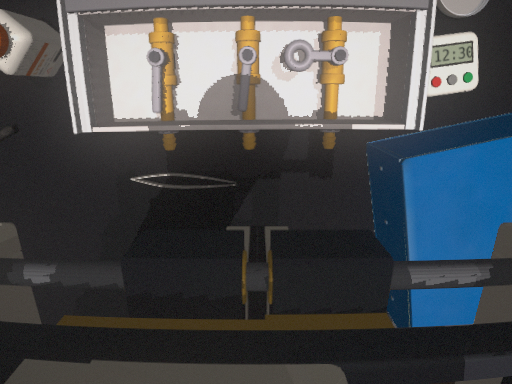

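```bash
python3 -c "
from bench import bot
print(bot.get_state()['force']);print(bot.close_job())"
```

```text
[-0.24616568  0.26356265 -0.16387353]
the job is handed in; nothing more can be done
None
```

The cover is at the far end of its rails and the ring handle is fully shut, pointing left. I handed the job in at about 17 s with the arm clear of everything.

- **Cover:** On the first push the fingers were too high and rode up onto the push bar after about 15 mm. I lifted off, came in lower and pushed it to the stops, where the force rose to about 25 N. It ended 106 mm further back, flat on its rails, and had not moved when I checked again at the end.
- **Ring handle:** This was the rightmost valve. I pushed it from about 0.23 rad until it stopped moving, with about 13 N on it. The last pictures show it square to the box, at 1.57 rad within about 0.02.
- **Plain handles:** Their measured angles stayed the same within measurement scatter. The middle one read 0.08 and then 0.11 rad from the wrist camera, but the other two cameras saw no change.
- **Things round the box:** The timer, bottle and tweezers were found within 2–3 mm of where they started. The dish was confirmed only by the scene camera, because the side camera's last search missed it.

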